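# Square the neck rest up to the bench fence

## Task

Walk the heavy neck rest round by pushing at one corner and then another of its dark wooden base until its front (the long side that the two cheeks stand nearer to) is square to the fence while the block is still clear of it; then push it up flat against the fence with its channel opening into the middle of the gap. Only push it along the bench: do not lift or tip it, keep off the two cheeks on top, and leave the bowl, the sanding block and the glue jar where they are.

Things in the scene. Friction and masses are not known exactly. Their poses are not given: they have to be found in the camera images.
- neck_rest: Heavy guitar-neck rest, 0.75 to 1 kg, loose on the bench: dark hardwood block on a steel sole, 100 mm (own x) by 130 mm (own y) by 44 mm high, upright sides, two low cheeks on top. Origin: centre of underside, z up. Front: the 130 mm side at +x, 10 mm from the cheeks; back at -x, with a bare 34 mm ledge. Slides with dry friction (3 to 8 N) and stops when not pushed.
- cheeks: Two pale, cork-lined cheeks fixed on the neck rest, not to be touched: each 56 mm (x) by 33 mm (y) by 20 mm high, tops 64 mm above the bench, 11 mm in from the block's ends, with a channel about 40 mm wide along x between them. Origin: middle of the channel floor, 44 mm above the bench, 12 mm forward of the block's centre.
- front_mid (a point): Middle of the neck rest's front face, 22 mm above its underside.
- front_left (a point): Front face's end at the block's own +y (upright edge), 22 mm above its underside.
- front_right (a point): Front face's end at the block's own -y (upright edge), 22 mm above its underside.
- fence: Straight pale wooden fence fixed to the bench: two battens in line, each 120 mm long, 30 thick, 35 high, with a 60 mm gap between (300 overall). Origin: on the bench, mid-gap, in the plane of the face towards the robot; y along the fence, x square through it, away from the robot. At the end the block's x axis points along this x and front_mid lies at x = 0, y = 0.
- bowl: White bowl of tuning machines, 80 mm across the rim, 45 mm high, loose; not to be moved. Origin at the centre of its underside.
- sanding_block: Cork sanding block 110 x 55 x 32 mm, loose; not to be moved. Origin at the centre of its underside.
- glue: Small closed glue jar, 44 mm in diameter, 70 mm high, loose; not to be moved. Origin at the centre of its underside.
Mind the look-alikes: they are no part of the job. Leave any green or pink look-alike of the neck_rest alone.

How it is judged (in metres and radians):
On the way:
1. the neck rest has been turned square to the fence (within 9 degrees), its front towards it, while both front corners are still at least 5 mm clear of the fence (angle between the x axis of neck_rest and the x axis of fence, either way round below 0.157 rad and x of each of front_left, front_right in the frame of fence below -0.005 m and y of front_left in the frame of fence above 0 m), for 0.1 s.
At the end, for the whole second after the job is handed in: The neck rest stands still on the bench, its front face flat against the fence (both ends of the front face within 4 mm of the fence's face) and the middle of its channel within 12 mm of the middle of the gap (x of each of front_left, front_right in the frame of fence above -0.004 m and y of front_mid in the frame of fence between -0.012 and 0.012 m and x of front_mid in the frame of fence below 0.004 m and angle between neck_rest's own z axis and vertical below 0.04 rad and height (world z) of neck_rest below 0.004 m and linear speed of neck_rest below 0.01 m/s); the robot touches nothing.
It fails at once if the neck rest is lifted (more than 8 mm) off the bench (height (world z) of neck_rest above 0.008 m).
It fails at once if the neck rest is tipped by more than 7 degrees (angle between neck_rest's own z axis and vertical above 0.12 rad).
It fails at once if the fingers touch the cheeks on top of the block (more than 1 N) (contact force between the fingers and cheeks above 1 N).
It fails at once if the bowl, the sanding block or the glue jar is moved by more than 15 mm (distance of any of bowl, sanding_block, glue from where it was at the start of the episode above 0.015 m).
It also fails if it takes over 72 s, if anything falls off the work surface, if the arm or the gripper's body presses on something with over 40 N, if the wrist force passes 120 N, or if a joint passes its speed limit or range.

## Robot

A 6-joint arm with a two-finger parallel gripper is mounted at the origin on the work surface. World frame = base frame: x ahead of the robot, y to its left, z up, the work surface at z = 0. Lengths are in mm, angles in rad, forces in N, time in s.
With the tool pointing down it reaches from about 425 to 950 mm from the base axis. Payload 3.5 kg.
Tool frame: the origin (TCP) lies between the finger pads; the fingertips stand nose_length ahead of it and the grasp point (between the pads) lies 3 mm ahead of it (nose_length is the distance from the TCP to the fingertips, in mm); x points along the fingers, y is the direction in which the jaws open and shut, and the axes are right-handed (so a half turn about x gives the same grasp; the last joint's range is limited). The gripper opens to 85 mm and grips with 20 to 120 N. Pads are 22 mm wide; open, the fingers measure 114 mm over their backs; the gripper's body (76 mm by 85 mm) begins 54 mm behind the grasp point. The pads swing forward as they close: fully open they stand 13 mm farther back than shut.
Start: joints at [-1.362, 0.286, 1.577, -0, 1.279, -0.15], TCP at [237.049, -631.992, 253.325] pointing down, gripper open.
Joint ranges: [-2.77, 2.77], [-0.9, 2.22], [0.21, 2.48], [-1.53, 4.67], [0.24, 2.81], [-2.84, 2.84]. Speed limits (rad/s): [2.79, 2.79, 3.14, 3.14, 3.14, 3.14].

## Interface

Orientations are given as a rotation vector (axis times angle).
In Python, from rig import * gives the robot as it stands. The module is installed in compiled form; this text tells all that it offers. Calls block until the motion is done:
- move_to(position, orientation): joint-space move of the TCP to a pose.
- servo_line(position, rotation=None, speed=150, contact_N=None): straight line of the TCP; rotation=None keeps the orientation; speed is the mean speed in mm/s. With contact_N (N) it stops when the force on the tool has changed by that much, and returns True; else False.
- move_j(angles): joint-space move.
- open_gripper() and close(): open the fingers fully, or close them until they stop; the grip force is fixed at half the most.
- wait(seconds).
- solve_ik(position, orientation): joint angles nearest the present ones, or None.
- get_state(): the state.
- get_image(name): name is "side" or "top" or "wrist"; returns a dict with "frame" (400x640x3 uint8, red, green, blue), "z_map" (400x640 float32, mm along the optical axis (not along the pixel's ray), 0 where there is no reading), "fovy" (degrees; the focal length in pixels is half the picture's height over the tangent of half this angle, whatever the lens; pixels are square), "cx", "cy" (the principal point, pixels), "rvec" (rotation vector, rad) and "tvec" (3), from world to camera coordinates, as OpenCV has them. Camera axes: x right, y down, z forward; pixel columns grow to the right and rows downward; lengths in mm; the calibration is good to about 2 mm. A picture is of the moment at which its call begins.
A pose or a line that the arm cannot do raises IKError and nothing moves.
- finish_job(): hands the job in, once; it reports no verdict.
The state is a dict: "clock": time; "qpos": joint angles; "qd": joint speeds; "joint_efforts": joint torques, N m; "position": TCP position; "tool_rot": TCP orientation; "contact_force": force on the tool from outside, world axes, zero at the start; "torque": the same for the moment, N m; "grip_width": opening from 0.0 (shut) to 1.0 (fully open).
Only numpy, scipy, OpenCV 4.12 (cv2) and the standard library are available. Lean on these libraries where they do the work, as an engineer would, in place of code of your own. Each camera call takes 0.05 s, during which the arm holds its last target.

## Working session

There is one attempt and no reset: what is moved stays moved. The work goes in short steps, each a Python script; the robot and the scene stay as the last script left them, time stands still between calls to the robot, and variables do not carry over. Pictures are saved under pics/ and viewed, and the job is handed in when it is done.

```bash
mkdir -p pics; cat > h.py <<'E'
from rig import *
import numpy as np, cv2
def K(im):
    f=im["frame"].shape[0]/2/np.tan(np.radians(im["fovy"])/2)
    return f
def pix2plane(im,uv,z):
    f=K(im);R=cv2.Rodrigues(np.array(im["rvec"],float))[0];t=np.array(im["tvec"],float).reshape(3)
    uv=np.atleast_2d(np.array(uv,float))
    d=np.c_[(uv[:,0]-im["cx"])/f,(uv[:,1]-im["cy"])/f,np.ones(len(uv))]@R
    c=-R.T@t
    return c+d*((z-c[2])/d[:,2])[:,None]
def proj(im,P):
    f=K(im);R=cv2.Rodrigues(np.array(im["rvec"],float))[0];t=np.array(im["tvec"],float).reshape(3)
    c=np.atleast_2d(P)@R.T+t
    return np.c_[c[:,0]/c[:,2]*f+im["cx"],c[:,1]/c[:,2]*f+im["cy"]]
def cloud(im):
    f=K(im);R=cv2.Rodrigues(np.array(im["rvec"],float))[0];t=np.array(im["tvec"],float).reshape(3)
    z=im["z_map"].astype(float);h,w=z.shape
    u,v=np.meshgrid(np.arange(w),np.arange(h))
    c=np.stack([(u-im["cx"])/f*z,(v-im["cy"])/f*z,z],-1)
    return (c-t)@R
def save(im,n): cv2.imwrite("pics/"+n,cv2.cvtColor(im["frame"],cv2.COLOR_RGB2BGR))
E
python3 - <<'E'
from h import *
s=get_state();print(s)
for n in("top","side","wrist"):
    im=get_image(n);save(im,n+"0.png");np.save(n+"0.npy",im,allow_pickle=True)
    R=cv2.Rodrigues(np.array(im["rvec"],float))[0];print(n,-R.T@np.array(im["tvec"]).reshape(3),R[2],im["fovy"])
E
ls
```

```text
{'clock': 0.0, 'qpos': array([-1.36200802e+00,  2.87165366e-01,  1.57815278e+00,  8.71226682e-06,
        1.27862956e+00, -1.49992128e-01]), 'qd': array([ 0.00013362,  0.00013018, -0.00163338, -0.00029461,  0.00102197,
       -0.00070307]), 'joint_efforts': array([-6.98528329e-04, -4.05982018e+01, -2.92622942e+01, -2.73976175e-04,
        5.99983789e-03, -2.50617127e-06]), 'position': array([ 236.92272289, -631.41106681,  251.96044539]), 'tool_rot': array([ 2.0268464 ,  0.36998118, -2.02697183]), 'contact_force': array([ 0.46652782, -0.22924412,  0.05153976]), 'torque': array([-0.01751303, -0.05609208,  0.01610845]), 'grip_width': 1.0008574459232151}
top [ 377.11059565   14.32163263 1049.37897435] [ 0.15457824 -0.00772511 -0.98795035] 44.634669797886076
side [ 270.06170921 1008.07789598  752.30896589] [ 0.21725676 -0.80880903 -0.54646816] 43.92828326460663
wrist [ 302.83884287 -607.23980738  373.16034982] [-0.25748043 -0.09410109 -0.9616906 ] 63.145919911975646
h.py
pics
side0.npy
top0.npy
wrist0.npy
```

View pics/top0.png

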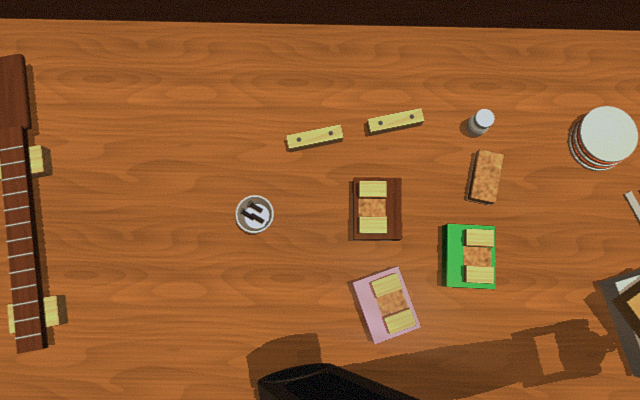

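View pics/side0.png

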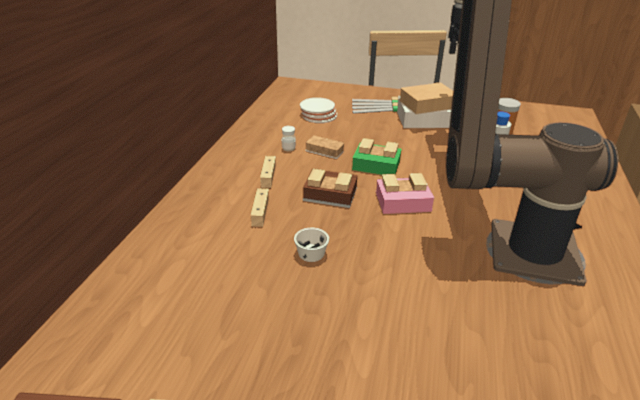

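```bash
cat > m.py <<'E'
from h import *
def rect_of(P):
    (c,s,a)=cv2.minAreaRect(P.astype(np.float32)); b=cv2.boxPoints((c,s,a)); return np.array(c),s,b
def masks(im):
    hsv=cv2.cvtColor(im["frame"],cv2.COLOR_RGB2HSV); return hsv
E
python3 - <<'E'
from h import *
from m import *
im=np.load("top0.npy",allow_pickle=True).item()
fr=im["frame"]
for p in [(300,100),(396,185),(398,220),(355,236),(372,190),(372,208),(315,137),(395,121),(485,175),(483,118),(393,235)]:
    print(p,fr[p[1],p[0]],cloud(im)[p[1],p[0]].round(0))
x0,y0=270,90
crop=fr[90:260,230:520]; cv2.imwrite("pics/crop.png",cv2.resize(cv2.cvtColor(crop,cv2.COLOR_RGB2BGR),None,fx=2.7,fy=2.7,interpolation=cv2.INTER_CUBIC))
E
```

```text
(300, 100) [184 109  57] [770.  62.  -2.]
(396, 185) [99 54 36] [ 570. -146.   46.]
(398, 220) [108  57  27] [ 496. -149.   46.]
(355, 236) [119  64  38] [461. -60.  44.]
(372, 190) [200 193 112] [555. -93.  64.]
(372, 208) [196 132  75] [521. -96.  42.]
(315, 137) [195 174  98] [674.  26.  36.]
(395, 121) [199 182 109] [ 713. -146.   36.]
(485, 175) [195 138  76] [ 598. -339.   31.]
(483, 118) [198 206 211] [ 711. -325.   71.]
(393, 235) [106  60  30] [ 465. -139.   45.]
```

View pics/crop.png

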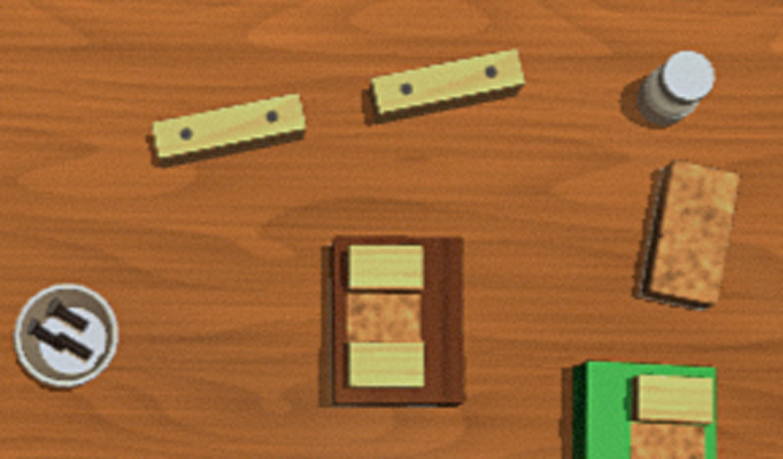

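```bash
cat > m.py <<'E'
from h import *
def comps(mask,amin=60):
    n,l,s,c=cv2.connectedComponentsWithStats(mask.astype(np.uint8))
    return [l==i for i in range(1,n) if s[i,4]>=amin]
def rect_world(im,m,z):
    v,u=np.nonzero(m); P=pix2plane(im,np.c_[u,v],z)[:,:2]
    (c,s,a)=cv2.minAreaRect(P.astype(np.float32)); b=cv2.boxPoints((c,s,a))
    e1,e2=b[1]-b[0],b[2]-b[1]
    L=e1 if np.linalg.norm(e1)>np.linalg.norm(e2) else e2
    th=np.degrees(np.arctan2(L[1],L[0]))%180
    return P.mean(0),np.array(c),sorted(s),th
def block(im,near=None,verbose=True,debug=False):
    """block top rim + cheeks from height map; returns centre xy, heading of +x (deg)"""
    C=cloud(im); hsv=cv2.cvtColor(im["frame"],cv2.COLOR_RGB2HSV)
    H,S,V=[hsv[...,i].astype(int) for i in range(3)]
    z=C[...,2]
    reg=(C[...,0]>420)&(C[...,0]<760)&(C[...,1]>-290)&(C[...,1]<80)
    pale=(H>=22)&(H<=34)&(S>70)&(V>110)&(z>52)&(z<76)&reg
    dark=(V<150)&(H<18)&(z>36)&(z<54)&reg
    dark=cv2.morphologyEx(dark.astype(np.uint8),cv2.MORPH_OPEN,np.ones((3,3)))
    return pale,dark,C
E
python3 - <<'E'
from m import *
im=np.load("top0.npy",allow_pickle=True).item()
C=cloud(im);hsv=cv2.cvtColor(im["frame"],cv2.COLOR_RGB2HSV);H,S,V=[hsv[...,i].astype(int) for i in range(3)]
pale=(H>=22)&(H<=34)&(S>70)&(V>110)
for m in comps(pale):
    z=np.median(C[m][:,2]); 
    v,u=np.nonzero(m); print(round(z),u.mean().round(),v.mean().round(),m.sum(),*[np.round(a,1) for a in rect_world(im,m,35 if z<48 else 64)])
p,d,_=block(im)
for m in comps(d): 
    v,u=np.nonzero(m);print('dark',u.min(),u.max(),v.min(),v.max(),*[np.round(a,1) for a in rect_world(im,m,44)])
# bowl, sand, glue
C=cloud(im)
m=(C[...,2]>18)&(C[...,0]>400)&(C[...,0]<800)&(C[...,1]>-420)&(C[...,1]<250)
for q in comps(m): print('obj',C[q][:,:2].min(0).round(),C[q][:,:2].max(0).round(),np.percentile(C[q][:,2],95).round(),C[q].mean(0).round())
E
```

```text
35 395.0 120.0 691 [ 716.2 -146.8] [ 716.2 -147.1] [ 28.9 120.3] 102.8
35 314.0 136.0 703 [676.1  27.8] [676.2  28.1] [ 28.8 120.3] 102.7
40 35.0 159.0 295 [615.4 619.2] [616.  618.9] [25.5 56.1] 12.0
64 372.0 188.0 411 [559.1 -93.8] [559.2 -94.3] [29.3 56. ] 91.0
64 372.0 224.0 448 [483.7 -94.3] [483.8 -94.4] [30.6 55.5] 90.9
64 479.0 237.0 439 [ 462.1 -311.7] [ 461.9 -311.7] [32.6 55.6] 86.7
64 480.0 274.0 453 [ 387.  -309.3] [ 387.7 -309.2] [33.8 54.4] 88.1
64 386.0 285.0 433 [ 363.6 -121.6] [ 363.2 -121.6] [31.6 56. ] 110.4
40 50.0 311.0 346 [300.7 555.4] [301.1 555.3] [25.  57.1] 11.4
64 399.0 321.0 454 [ 292.9 -147.4] [ 292.7 -147.7] [31.7 56.1] 110.5
40 11.0 325.0 74 [272.  630.4] [272.  630.5] [ 9.8 28.7] 13.6
dark 354 401 177 239 [ 518.5 -117.5] [ 521.1 -106.5] [ 99.1 129.9] 179.5
obj [ 688. -210.] [743. -87.] 38.0 [ 714. -147.   34.]
obj [ 690. -349.] [ 731. -306.] 72.0 [ 707. -324.   57.]
obj [648. -34.] [705.  86.] 38.0 [674.  27.  34.]
obj [ 539. -380.] [ 655. -306.] 35.0 [ 596. -341.   32.]
obj [ 456. -157.] [587. -57.] 66.0 [ 519. -105.   50.]
obj [466. 110.] [544. 188.] 47.0 [509. 153.  34.]
obj [ 400. -352.] [ 490. -248.] 66.0 [ 444. -295.   49.]
```

```bash
cat > r.py <<'E'
from m import *
from scipy.spatial.transform import Rotation as Ro
def ori(deg):
    """tool down, tool z along +-dir deg; picks smaller last joint / reachable"""
    out=[]
    for s in (1,-1):
        d=s*np.array([np.cos(np.radians(deg)),np.sin(np.radians(deg)),0]); x=np.array([0,0,-1.])
        out.append(Ro.from_matrix(np.c_[x,np.cross(d,x),d]).as_rotvec())
    return out
def best(pos,deg):
    c=[]
    for o in ori(deg):
        q=solve_ik(pos,o)
        if q is not None: c.append((abs(q[5]),tuple(o)))
    return np.array(min(c)[1])
E
python3 - <<'E'
from r import *
p=np.array([466,-195,150.])
o=best(p,90); print(solve_ik(p,o))
close(); move_to(p,o)
s=get_state();print(s['clock'],s['position'],s['grip_width'])
servo_line([466,-195,45],speed=120)
r=servo_line([466,-195,-10],speed=15,contact_N=3)
s=get_state();print(r,s['clock'],s['position'],s['contact_force'])
servo_line([466,-195,s['position'][2]+8],speed=40)
s=get_state();print(s['clock'],s['position'],s['contact_force'])
for n in("top","wrist"):
    im=get_image(n);save(im,n+"1.png")
E
```

```text
[-5.97407367e-01  2.39228489e-02  2.07414924e+00 -4.44089210e-16
  1.04352056e+00 -5.97407367e-01]
2.75 [ 466.30615788 -196.04353314  150.51370967] -0.0020104509524965296
True 5.5417 [ 466.04468136 -195.03777016   22.05783169] [-1.26562439  0.09103208  3.60956353]
5.9083 [ 466.09823263 -195.04748075   30.27687582] [ 0.06119589  0.0710509  -0.28615236]
```

View pics/top1.png

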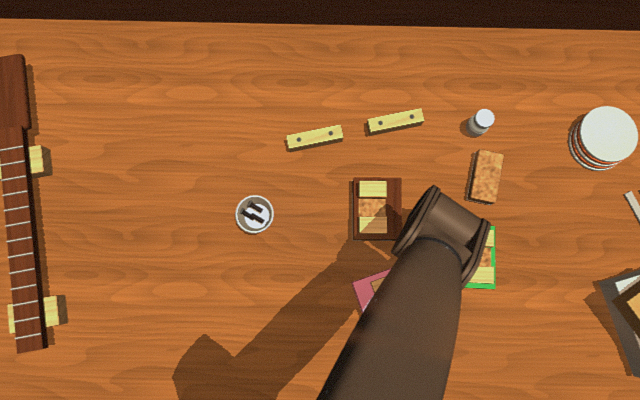

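View pics/wrist1.png

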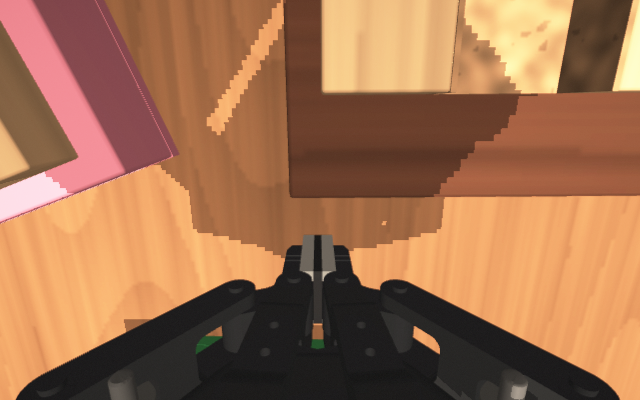

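```bash
cat >> r.py <<'E'
def up(z=150,back=None):
    s=get_state();p=s['position'].copy()
    if back is not None:
        p[:2]-=12*np.array([np.cos(np.radians(back)),np.sin(np.radians(back))]); servo_line(p.tolist(),speed=80)
    p[2]=z; servo_line(p.tolist(),speed=200)
def measure(name,cam="top"):
    im=get_image(cam);save(im,name+".png")
    pale,dark,C=block(im)
    ch=[]
    for m in comps(pale,150):
        c=rect_world(im,m,64); ch.append(c); print('cheek',m.sum(),*[np.round(a,1) for a in c])
    q=((dark>0))
    for m in comps(q,150): print('dark',m.sum(),*[np.round(a,1) for a in rect_world(im,m,44)])
    if len(ch)==2:
        a,b=ch[0][1],ch[1][1]; mid=(a+b)/2; d=(a-b)/np.linalg.norm(a-b)
        xs=np.array([d[1],-d[0]])
        dm=pix2plane(im,np.argwhere(dark>0)[:,::-1],44)[:,:2].mean(0)
        if xs@(mid-dm)<0: xs=-xs
        th=np.degrees(np.arctan2(xs[1],xs[0])); c=mid-12*xs
        fx=np.array([.9747,.2235]);fy=np.array([-.2235,.9747]);F=np.array([681.5,-62.9])
        fm=c+50*xs-F
        print('CENTRE',c.round(1),'heading',th.round(1),'| rel fence deg',round(th-12.9,1),'front_mid fence',(fx@fm).round(1),(fy@fm).round(1),'sep',np.linalg.norm(a-b).round(1))
        return c,th
E
python3 - <<'E'
from r import *
F=lambda a:np.array([np.cos(np.radians(a)),np.sin(np.radians(a))])
p0=np.array([466,-195.]); 
servo_line([464,-172,30],speed=60)
e=np.array([464,-172])+48*F(102)
servo_line([*e,30],speed=35)
s=get_state();print(s['clock'],s['position'],s['contact_force'])
im=get_image("wrist");save(im,"w2.png")
p=e-F(80)*15; servo_line([*p,30],speed=80); servo_line([*p,150],speed=200)
move_to([440,-330,200],get_state()['tool_rot'])
measure("t2");print(get_state()['clock'])
E
```

```text
8.0667 [ 454.12505747 -124.96471619   30.04447816] [ 0.48770381 -2.28377129  0.60299913]
cheek 403 [566.8 -88.8] [566.9 -88.9] [31.6 55.1] 68.5
cheek 428 [496.5 -61.2] [496.3 -61.1] [32.9 55.4] 68.9
dark 1455 [518.3 -96.2] [527.2 -86.5] [ 99.8 130.4] 158.4
CENTRE [527.2 -86.2] heading 68.5 | rel fence deg 55.6 front_mid fence -127.3 53.1 sep 75.8
10.0667
```

View pics/t2.png

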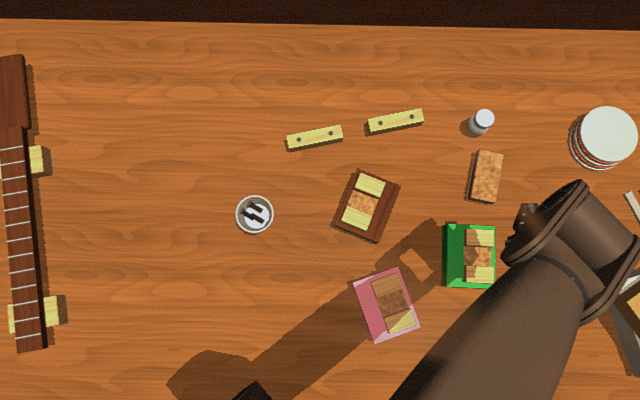

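```bash
cat >> r.py <<'E'
F=lambda a:np.array([np.cos(np.radians(a)),np.sin(np.radians(a))])
def own(c,th,x,y): return np.asarray(c)+x*F(th)+y*F(th+90)
def push(start,face_dir,dirn,dist,yaw,stand=14,speed=35,park=None,z=30,contact=None,name=None):
    a=np.asarray(start)-stand*F(face_dir)
    o=best([*a,130],yaw)
    move_to([*a,130],o); servo_line([*a,z],speed=150)
    servo_line([*start,z],speed=70)
    e=np.asarray(start)+dist*F(dirn)
    r=servo_line([*e,z],speed=speed,contact_N=contact) if contact else servo_line([*e,z],speed=speed)
    s=get_state();print('end',s['clock'],s['position'].round(1),s['contact_force'].round(1),r)
    b=s['position'][:2]-12*F(face_dir); servo_line([*b,z],speed=80); servo_line([*b,140],speed=200)
    if park is not None: move_to(park,o)
    out=measure(name); print(get_state()['clock']); return out
E
python3 - <<'E'
from r import *
c,th=np.array([527.2,-86.2]),68.5
st=own(c,th,42,65+15); print(st)
push(st,th-90,-8,58,-28,park=[400,200,200],name="t3")
E
```

```text
[468.15964608 -17.80236401]
end 14.275 [523.6 -24.5  29.2] [-5.1  4.4  3.5] False
cheek 397 [ 586.4 -124.8] [ 586.1 -124.3] [31.3 54.6] 44.7
cheek 415 [533.  -70.8] [533.8 -70.8] [32.4 54.9] 45.3
dark 1392 [ 535.5 -110.9] [ 550.7 -105.8] [ 99.9 130.2] 134.7
CENTRE [ 551.3 -106. ] heading 44.3 | rel fence deg 31.4 front_mid fence -93.8 13.2 sep 74.8
16.3583
```

View pics/t3.png

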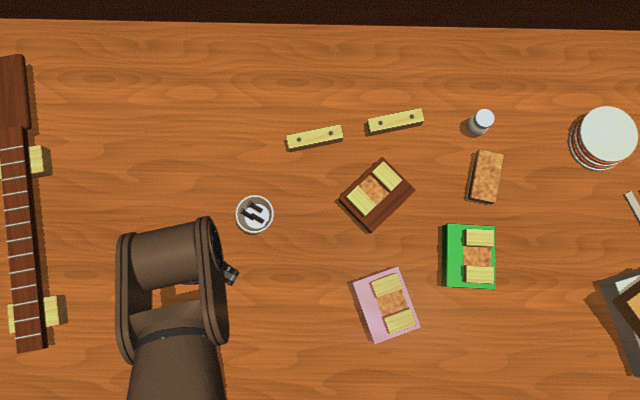

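```bash
python3 - <<'E'
from r import *
c,th=np.array([551,-106.]),44.6
st=own(c,th,-64,55); print(st)
push(st,th,52,58,35,park=[420,-330,200],name="t4")
E
```

```text
[ 466.81191514 -111.77636286]
end 20.6 [501.2 -66.2  29.7] [-4.7 -1.9  3.5] False
cheek 403 [ 598.4 -127.5] [ 598.2 -127. ] [33.1 55.7] 17.8
cheek 425 [576.2 -55. ] [576.3 -55. ] [33.2 55.2] 17.6
dark 1270 [551.2 -96.4] [575.2 -95.2] [100.7 130.4] 107.2
CENTRE [575.7 -94.5] heading 16.9 | rel fence deg 4.0 front_mid fence -60.3 -3.7 sep 75.3
22.725
```

View pics/t4.png

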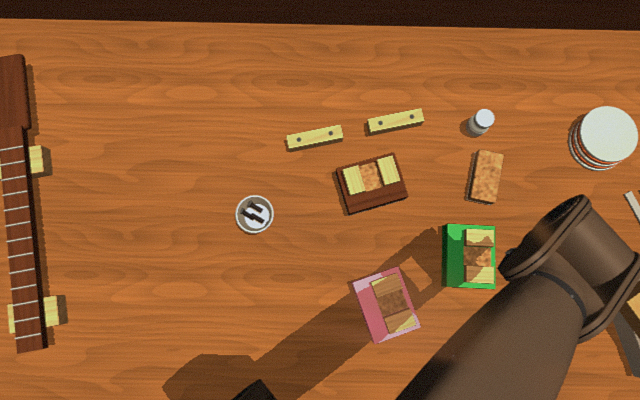

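```bash
python3 - <<'E'
from r import *
c,th=np.array([575.5,-94.5]),17.2
open_gripper(); print(get_state()['clock'])
st=own(c,13,-67,0); print(st)
push(st,13,18,45,12.9,z=28,park=None,name="t5")
im=get_image("wrist");save(im,"w5.png")
E
```

```text
23.5083
[ 510.21720566 -109.57172064]
end 27.075 [550.8 -95.6  27.2] [-7.2 -0.9  2.7] False
cheek 350 [617.3 -43.8] [614.7 -46.1] [32.8 56.1] 11.6
dark 231 [604.6 -28.3] [608.9 -32.2] [23.6 80.4] 12.9
28.1583
```

View pics/t5.png

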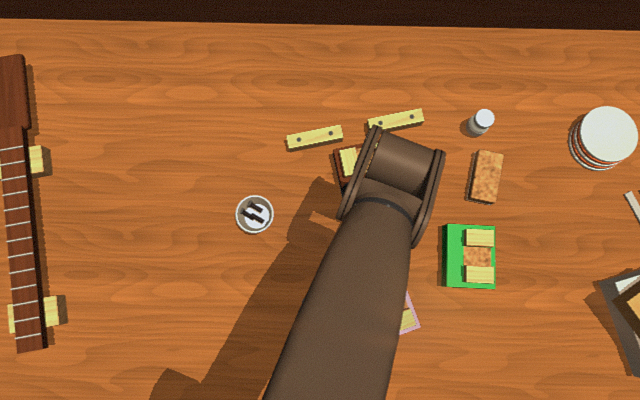

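View pics/w5.png

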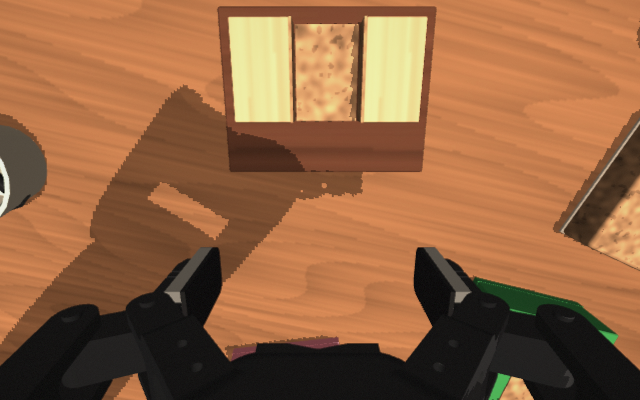

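```bash
python3 - <<'E'
from r import *
move_to([470,-330,200],get_state()['tool_rot'])
measure("t6");print(get_state()['clock'])
E
```

```text
cheek 398 [ 631.9 -120.3] [ 631.5 -119.8] [33.2 55.9] 12.7
cheek 416 [614.8 -46.5] [614.7 -46.4] [33.3 55.8] 13.0
dark 1106 [581.3 -92.3] [587.1 -91.8] [ 52.2 130.4] 103.1
CENTRE [611.4 -85.8] heading 12.9 | rel fence deg -0.0 front_mid fence -23.4 -6.7 sep 75.4
29.2417
```

```bash
python3 - <<'E'
from r import *
c,th=np.array([611.4,-85.8]),12.9
close()
d=th+90
a=own(c,th,0,-65-32); o=best([*a,130],d)
move_to([*a,130],o); servo_line([*a,30],speed=150)
e=own(c,th,0,-65-3)
r=servo_line([*e,30],speed=15,contact_N=2)
s=get_state();p=s['position'][:2]; print(r,(p-c)@F(d),s['contact_force'].round(1))
p2=p+7*F(d); servo_line([*p2,30],speed=15)
s=get_state();print((s['position'][:2]-c)@F(d),s['contact_force'].round(1))
b=p2-12*F(d); servo_line([*b,30],speed=80); servo_line([*b,140],speed=200)
move_to([470,-330,200],o)
measure("t7");print(get_state()['clock'])
E
```

```text
True -76.28632718138184 [ 0.6 -0.9  0.6]
-69.00793435668854 [ 0.4 -3.  -2.8]
cheek 399 [ 629.8 -113.1] [ 629.3 -112.6] [33.3 56.3] 12.7
cheek 420 [613.  -39.2] [612.7 -39.2] [33.3 56.6] 12.3
dark 1264 [584.7 -79.2] [609. -79.] [100.7 130.3] 102.7
CENTRE [609.3 -78.5] heading 12.7 | rel fence deg -0.2 front_mid fence -23.9 0.8 sep 75.3
35.825
```

```bash
python3 - <<'E'
from r import *
c,th=np.array([609.3,-78.5]),12.8
open_gripper()
a=own(c,12.9,-80,0);o=best([*a,130],12.9)
move_to([*a,130],o); servo_line([*a,28],speed=150)
e=own(c,12.9,-61.3+24+7,0)
r=servo_line([*e,28],speed=25,contact_N=22)
s=get_state();p=s['position'][:2]; print(r,(p-c)@F(12.9),s['contact_force'].round(1))
b=p-14*F(12.9); servo_line([*b,28],speed=60); servo_line([*b,140],speed=200)
print(get_state()['contact_force'].round(1))
move_to([470,-330,200],o)
measure("t8");im=get_image("side");save(im,"s8.png");print(get_state()['clock'])
E
```

```text
True -38.20386860643488 [ 0.1 -0.3 -0.6]
[-1.  -0.6 -0.5]
cheek 393 [ 652.5 -107.2] [ 652.3 -106.7] [33.2 55.6] 13.4
cheek 406 [635.6 -33.5] [635.8 -33.5] [33.  55.2] 12.9
dark 1235 [606.1 -73.7] [630.6 -73.5] [ 99.1 130.2] 102.8
CENTRE [632.3 -72.8] heading 12.7 | rel fence deg -0.2 front_mid fence -0.1 1.2 sep 75.1
43.0333
```

View pics/t8.png

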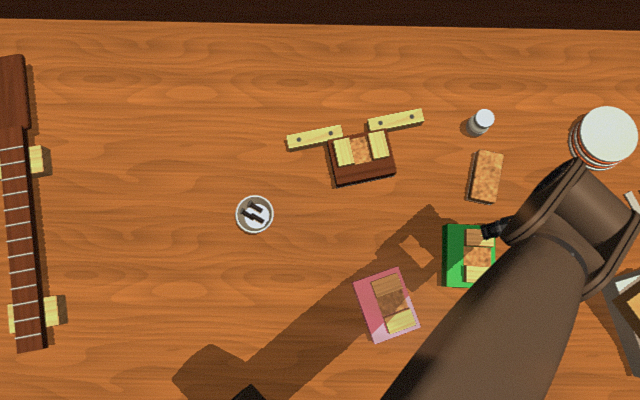

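View pics/s8.png

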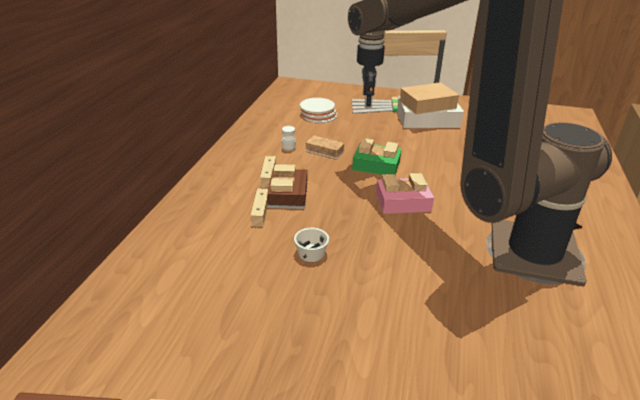

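```bash
python3 - <<'E'
from r import *
finish_job(); print(get_state()['clock'])
E
```

```text
the job is handed in; nothing more can be done
the job is handed in; nothing more can be done
```

The neck rest is square and flat against the fence, with its channel opening into the middle of the gap. I handed the job in at about 43 s of the 72 s allowed.

**How it was done:**
- I turned the block about 77° with three closed-finger pushes on two base corners, alternating between the back face and the end face.
- An open-finger push on the back brought it square. The overhead camera then read 0° to the fence with the front still about 23 mm clear, which meets the on-the-way condition.
- A 7 mm sideways push corrected the lateral offset from −6.7 mm to +0.8 mm.
- An open-finger push then drove it forward until the force jumped by 22 N at the fence.

**Last checks (overhead camera, calibration good to about 2 mm):**
- Angle to the fence was −0.2°.
- The middle of the front face was at x = −0.1 mm and y = +1.2 mm in the fence frame.
- The arm was clear of everything.
- In the pictures the bowl, sanding block, glue jar and look-alikes appear where they started. I judged this by eye and did not re-measure them.

No check failed or disagreed. The force read straight after the fence stop was already near zero, so contact rests on the force trip and the camera position agreeing.

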